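# Reset a locksmith's swivel vise to its zero line

### The job

The swivel vise on the locksmith's bench has been left askew. Slacken its clamp handle (the arm with the black ball, anticlockwise loosens) until the screw is right off the flange, swing the vise round until its pointer stands on the long zero line, then tighten the handle again by feel: firm but not strained, the last push about 12 N square on the ball (10 to 14). Let go, and leave everything else on the bench where it lies.

Things in the scene. Friction and masses are not known exactly. Their poses are not given: they have to be found in the camera images.
- swivel_axis (a point): Centre of the vise's swivel, on the upright axis it turns about, 44 mm above the bench. Frame: that of the dark base bolted to the bench, a disc 160 mm across, 20 mm high, with two ears, the scale ring on its -y side and the clamp bracket on its +y side. On zero the vise lies along this frame's x.
- swivel (a joint): Angle (rad) of the vise on its base: 0 = pointer on the zero line, positive = counter-clockwise seen from above. Starts between -0.72 and -0.42; stops at -0.95 and 0.40. Slack, it still drags with about 0.3 N m and stays where it is left.
- vise: Grey machine vise gripping a lock cylinder, on a grey flange of radius 68 mm, top 26 mm up. Origin: on the swivel axis, bench level; x runs along the vise to its rear jaw. Bed 50 mm wide, x -76 to 78, top 44 mm up; moving jaw x -24 to 4, 80 mm up; lock cylinder x 4 to 36, 92 mm up; upright bar handle at x -109, 104 mm up. All turns together.
- rear_jaw (a point): Centre of the vise's rear jaw block, 62 mm up, 57 mm from the swivel axis: 34 mm along the vise (its x), 56 mm across (its y), from 44 to 82 mm above the bench, upright smooth sides to grip across the 56 mm or to push. Its frame turns with the vise.
- pointer (a point): Tip of the black pointer on the vise's flange, 72 mm from the swivel axis on the vise's -y side, 27 mm up.
- zero_mark (a point): The zero line: the one long thick black line on the base's bright scale ring (the others, 10 degrees apart, are short and thin), 74 mm from the swivel axis on the base's -y side, 21 mm up.
- clamp_screw: Upright clamp screw in the bracket on the base's +y side, 58 mm from the swivel axis; origin on the screw's axis, bench level. Its foot bears on the vise's flange. Clockwise from above tightens: from where the foot touches, each 0.1 rad adds about 17 N of clamping force. Where it touches, and how tight it was left, differ each time; 0.9 rad anticlockwise from the start always frees it.
- handle_axis (a point): Point on the axis of the clamp screw, level with the centre of the handle's ball, 78 mm up. The hub below is 26 mm across, its top 76 mm up; the bracket is 48 mm high and 34 mm wide.
- handle_ball (a point): Centre of the clamp handle's black ball, 22 mm across, 70 mm from the screw's axis, 78 mm up, clear all round and below; arm: 10 mm rod. Its angle on the screw differs each time; stays where left. While tightening, the push at the ball, square to the arm, is 3 N slack, 9 N at 55 N of clamping force, 11.5 N at 80, 15 N at 116. A tight grip on it adds a twist the push does not show.

How it is judged:
On the way, in this order (a step that is already met when the one before it is completed fails the run):
1. the clamp is slackened: the screw's foot is off the flange (contact force between clamp_screw and vise below 3 N), for 0.2 s.
2. the vise stands with its pointer on the zero line (value of joint swivel between -0.045 and 0.045 rad and velocity of joint swivel between -0.05 and 0.05 rad/s), for 0.2 s.
3. the clamp is tight again with the pointer on the zero line (value of joint swivel between -0.045 and 0.045 rad and contact force between clamp_screw and vise between 42 and 112 N), for 0.2 s.
At the end, for the whole second after the job is handed in: The vise stands within 2.6 degrees (0.045 rad) of the zero line, at rest, and the clamp screw presses on its flange with 42 to 112 N (about 8 to 14.5 N square on the ball while tightening) (all of step 3 and velocity of joint swivel between -0.05 and 0.05 rad/s); the robot touches nothing.
It fails at once if the clamp strained: screw on the flange with more than 170 N (over 20 N square on the ball) (contact force between clamp_screw and vise above 170 N).
It fails at once if something else on the bench shifted by more than 30 mm (distance of any of key_a, key_b, padlock, screwdriver, pin_jar, oil_bottle, file, spray_can_a, spray_can_b from where it was at the start of the episode above 0.03 m).
It also fails if it takes over 72 s, if anything falls off the work surface, if the arm or the gripper's body presses on something with over 40 N, if the wrist force passes 120 N, or if a joint passes its speed limit or range.

### The arm

A 6-joint arm with a two-finger parallel gripper is mounted at the origin on the work surface. World frame = base frame: x ahead of the robot, y to its left, z up, the work surface at z = 0. Lengths are in m, angles in rad, forces in N, time in s.
With the tool pointing down it reaches from about 0.325 to 0.925 m from the base axis. Payload 3.1 kg.
Tool frame: the origin (TCP) lies midway between the tips of the shut fingers; the grasp point (between the pads) lies 19 mm behind it; z points along the fingers, y is the direction in which the jaws open and shut (so a half turn about z gives the same grasp; the last joint's range is limited). The gripper opens to 85 mm and grips with 20 to 120 N. Pads are 22 mm wide; open, the fingers measure 114 mm over their backs; the gripper's body (76 mm by 85 mm) begins 54 mm behind the grasp point. The pads swing forward as they close: fully open they stand 13 mm farther back than shut.
Start: joints at [1.14, 0.217, 1.613, -0, 1.311, -0.112], TCP at [0.196, 0.594, 0.231] pointing down, gripper open.
Joint ranges: [-2.75, 2.75], [-0.78, 2.1], [0.31, 2.55], [-1.13, 4.27], [0.13, 2.63], [-2.58, 2.58]. Speed limits (rad/s): [2.79, 2.79, 3.14, 3.14, 3.14, 3.14].

### API

Orientations are given as a 3x3 rotation matrix whose columns are the frame's x, y, z axes.
In Python, from bench import robot gives the robot as it stands.
- The arm moves only by the tool drive_tool, never from a script. Its argument "moves" is a list of rows, each a list of 3 entries, a list of its own where there are three numbers: the shift along the tool's x, y, z in mm, then the turn about the tool's z in degrees, then the closure, from 0 (fully open) to 1 (shut). In form: [[[x, y, z], turn, hand], ...]. A call has exactly 10 rows; each row is the pose to reach, as a shift and turn from the pose commanded when the call began, along the tool's axes at that moment; what a row does not reach only later rows make up. A row lasts 1/12 s, in which the tool goes at most 41.7 mm and 7.16 degrees, less where a joint would pass 70% of its speed; a pose out of reach is approached as far as the arm can. A call with a gripper value outside its range is refused whole. The fingers move at their own pace and stop on an object; "grip_force" is the grip in N (left out, the last holds). Time passes only in rows, so rows that repeat a pose let the fingers close, or fill a call up. It gives the time, the measured TCP pose, the force and the opening at its end, in the units of the state.
- robot.get_obs(): the state, without advancing time (a new reading comes with each control period).
- robot.read_camera(name): name is "side" or "top"; returns a dict with "color" (480x640x3 uint8, red, green, blue), "depth" (480x640 float32, m along the optical axis (not along the pixel's ray), 0 where there is no reading), "fx", "fy", "cx", "cy" (pixels), "eye" and "attitude" of the camera in the world. Camera axes: x right, y down, z forward; pixel columns grow to the right and rows downward; lengths in m; the calibration is good to about 2 mm. A picture is of the moment at which its call begins.
- robot.job_done(): hands the job in, once; it reports no verdict.
The state is a dict: "time_s": time; "q": joint angles; "qd": joint speeds; "joint_torque": joint torques, N m; "tcp_pos": TCP position; "eef_rot": TCP orientation; "contact_force": force on the tool from outside, world axes, zero at the start; "wrist_torque": the same for the moment, N m; "finger_gap": finger opening in m.
Only numpy, scipy, OpenCV 4.12 (cv2) and the standard library are available. Lean on these libraries where they do the work, as an engineer would, in place of code of your own. Each camera call takes 0.05 s, during which the arm holds its last target.

## Working session

There is one attempt and no reset: what is moved stays moved. The work goes in short steps, Python scripts to look and compute and a tool call to move; the robot and the scene stay as the last step left them, time stands still between calls to the robot, and variables do not carry over. Pictures are saved under pics/ and viewed, and the job is handed in when it is done.

Besides the shell and the picture viewer there is one more tool, called after ">>>" in YAML: its name, and indented under it one key for each argument. drive_tool: Moves the arm, as the interface text tells. Its arguments: {"type":"object","properties":{"moves":{"type":"array"},"grip_force":{"type":"number"}},"required":["moves"]}

```bash
mkdir -p pics; ls
python3 - <<'E'
from bench import robot
import cv2,numpy as np
o=robot.get_obs(); print(o)
for n in("top","side"):
    c=robot.read_camera(n); cv2.imwrite(f"pics/{n}0.png",c["color"][:,:,::-1]); np.savez(f"{n}0.npz",**c)
    print(n,c["fx"],c["fy"],c["cx"],c["cy"],c["eye"],c["attitude"])
E
```

```text
pics
{'time_s': 0.0, 'q': array([ 1.13978874e+00,  2.17753635e-01,  1.61495103e+00, -1.75035440e-05,
        1.31127084e+00, -1.12201568e-01]), 'qd': array([ 8.33582121e-04, -6.93489212e-05, -7.95533142e-04,  7.19330965e-04,
        7.75659523e-04,  1.27874599e-03]), 'joint_torque': array([ 6.15380832e-04, -3.96858644e+01, -3.03847361e+01, -1.80294587e-04,
        9.85983526e-03,  1.83368849e-05]), 'tcp_pos': array([0.19553702, 0.59276476, 0.22995976]), 'eef_rot': array([[-9.49611620e-01,  3.13427519e-01, -9.80151245e-04],
       [ 3.13428952e-01,  9.49609169e-01, -2.17199276e-03],
       [ 2.49998306e-04, -2.36975734e-03, -9.99997161e-01]]), 'contact_force': array([-0.1109669 , -0.47520987,  0.14845518]), 'wrist_torque': array([-0.0367912 ,  0.01726778,  0.06413302]), 'finger_gap': 0.08552484641139985}
top 493.86124852037875 493.86124852037875 319.23731877293693 245.48268455979203 [0.50967146 0.0227067  0.72416075] [[-0.02646041 -0.99837988  0.05037322]
 [-0.99940588  0.0253071  -0.02339723]
 [ 0.02208452 -0.0509624  -0.99845636]]
side 532.7282872880074 532.7282872880074 318.8110159660213 232.83132798991113 [0.42586333 0.54906249 0.45478633] [[-0.97009054 -0.14904615  0.19159745]
 [-0.24187407  0.5267712  -0.8148675 ]
 [ 0.02052485 -0.83683771 -0.54706616]]
```

View pics/top0.png

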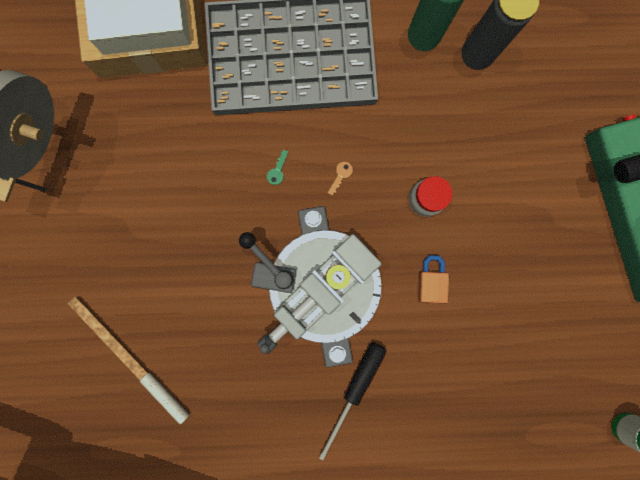

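View pics/side0.png

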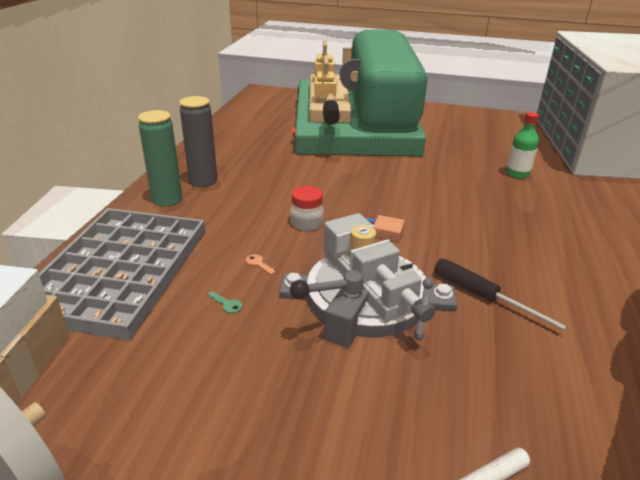

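```bash
cat > h.py <<'E'
import numpy as np,cv2
from bench import robot
def ray(c,u,v,z):
    d=np.asarray(c["attitude"])@np.array([(u-c["cx"])/c["fx"],(v-c["cy"])/c["fy"],1.0]); e=np.asarray(c["eye"])
    return e+d*(z-e[2])/d[2]
def proj(c,p):
    q=np.asarray(c["attitude"]).T@(np.asarray(p)-np.asarray(c["eye"])); return c["fx"]*q[0]/q[2]+c["cx"],c["fy"]*q[1]/q[2]+c["cy"]
def crop(c,name,u0,v0,w,h,s):
    im=c["color"][v0:v0+h,u0:u0+w,::-1]; cv2.imwrite(name,cv2.resize(im,None,fx=s,fy=s,interpolation=cv2.INTER_CUBIC))
E
python3 - <<'E'
from h import *
c=dict(np.load("top0.npz")); crop(c,"pics/topc.png",230,200,160,175,4)
crop(c,"pics/topc.png",235,205,160,150,4)
s=dict(np.load("side0.npz")); crop(s,"pics/sidec.png",270,200,200,150,4)
E
```

```text
(no output)
```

View pics/topc.png

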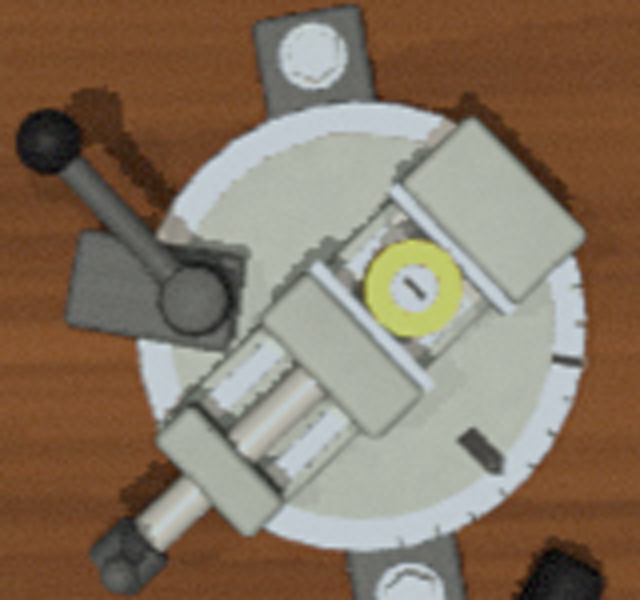

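View pics/sidec.png

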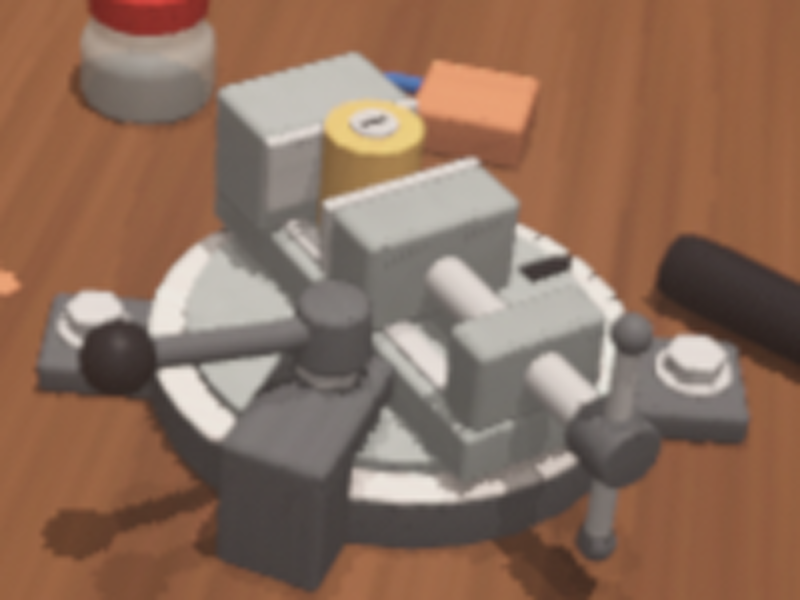

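Run:
```python
from h import *
from scipy.optimize import least_squares
c=dict(np.load("top0.npz")); s=dict(np.load("side0.npz"))
im=c["color"].astype(int)
mx=im.max(2);mn=im.min(2)
m=((mn>185)&(mx-mn<45)).astype(np.uint8)
m[:200]=0;m[375:]=0;m[:,:240]=0;m[:,400:]=0
# outermost bright pixels by angle
v,u=np.nonzero(m); P=np.array([ray(c,a,b,.02)[:2] for a,b in zip(u,v)])
C=ray(c,325.5,286.3,.02)[:2]
for _ in range(8):
    d=P-C;r=np.hypot(*d.T);a=np.arctan2(d[:,1],d[:,0])
    k=(r>.07)&(r<.084); pts=[]
    for b in range(-180,180,6):
        q=k&(np.degrees(a)>=b)&(np.degrees(a)<b+6)
        if q.sum()>3: i=np.nonzero(q)[0][np.argmax(r[q])];pts.append(P[i])
    pts=np.array(pts)
    f=least_squares(lambda x:np.hypot(*(pts-x[:2]).T)-x[2],[*C,.08],loss="soft_l1",f_scale=.001);C=f.x[:2]
print("center",f.x,len(pts))
zm=ray(c,376.75,295.25,.021)[:2]; pt=ray(c,360,322,.027)[:2]
e1=ray(c,235+313/4,205+55/4,.02)[:2]; e2=ray(c,337.5,353.5,.02)[:2]
print("earangle",np.degrees(np.arctan2(*(e1-e2)[::-1])),"earmid",(e1+e2)/2)
az=np.arctan2(*(zm-C)[::-1]);ap=np.arctan2(*(pt-C)[::-1])
print("zero dir",np.degrees(az),np.hypot(*(zm-C)),"base x yaw",np.degrees(az)+90,"pointer",np.degrees(ap),np.hypot(*(pt-C)),"swivel",ap-az)
yaw=az+np.pi/2
scr=C+.058*np.array([-np.sin(yaw),np.cos(yaw)]);print("screw pred",scr)
hub=ray(c,235+195/4,205+300/4,.076)[:2];print("hub top seen",hub)
ball=ray(c,235+49/4,205+141/4,.078)[:2];print("ball",ball,np.hypot(*(ball-scr)),np.hypot(*(ball-hub)),"ang",np.degrees(np.arctan2(*(ball-scr)[::-1])))
print("side ball",ray(s,270+118/4,200+357/4,.078),"side hub",ray(s,270+336/4,200+298/4,.076))
print("side proj ring centre etc", [proj(s,[*p,z]) for p,z in((C,.02),(ball,.078),(scr,.078))])
for n,(a,b,z) in dict(jar=(434,192,.04),keyA=(281,168,0),keyB=(342,176,0),lock=(434,280,.01),sd=(366,373,.012),sd2=(322,457,0.004),filehi=(75,302,.005),fileend=(182,418,.01),tray=(375,100,.02)).items(): print(n,ray(c,a,b,z)[:2])
```

```text
center [ 4.87590161e-01 -1.27145913e-04  7.83310840e-02] 41
earangle 8.682985767059007 earmid [ 0.48772324 -0.0008982 ]
zero dir -101.80174682834077 0.07515328656461137 base x yaw -11.801746828340768 pointer -137.23698643132823 0.07059579997520428 swivel -0.6184616023052194
screw pred [0.49945266 0.0566468 ]
hub top seen [0.49836622 0.05511827]
ball [0.55150067 0.10145683] 0.0686799361422798 0.0705020023670981 ang 40.72636374651861
side ball [0.55076762 0.10485841 0.078     ] side hub [0.49767116 0.05966098 0.076     ]
side proj ring centre etc [(np.float64(367.73625468717313), np.float64(282.7636263718065)), (np.float64(299.6944914634847), np.float64(287.2715027067917)), (np.float64(353.082258946861), np.float64(271.3624874060275))]
jar [ 0.61518588 -0.15624779]
keyA [0.66225869 0.05920887]
keyB [ 0.64833509 -0.03069234]
lock [ 0.491364  -0.1591627]
sd [ 0.36158598 -0.05594618]
sd2 [0.2432721  0.00989472]
filehi [0.4736889  0.35830564]
fileend [0.30638116 0.20653152]
tray [ 0.75480534 -0.08044395]
```

```bash
cat >> h.py <<'E'
C=np.array([.4876,-.0003]);SC=np.array([.4985,.057])
def state(o=None):
    o=o or robot.get_obs(); R=np.asarray(o["eef_rot"]);p=np.asarray(o["tcp_pos"])
    print("t",round(o["time_s"],2),"p",np.round(p*1000,1),"xang",round(np.degrees(np.arctan2(R[1,0],R[0,0])),1),"gap",round(o["finger_gap"]*1000,1),"F",np.round(o["contact_force"],1),"q6",round(o["q"][5],2)); return p,R
def to(pos,xang):
    p,R=state(); a=np.degrees(np.arctan2(R[1,0],R[0,0]))
    print("shift",np.round(R.T@(np.asarray(pos)-p)*1000,1),"turn",round((a-xang+180)%360-180,1))
def pol(c,r,deg,z): a=np.radians(deg); return np.array([c[0]+r*np.cos(a),c[1]+r*np.sin(a),z])
E
python3 -c "
from h import *
to([.551,.103,.20],41.2)"
```

```text
t 0.1 p [195.6 592.8 230.1] xang 161.7 gap 85.8 F [ 0.9  0.2 -0. ] q6 -0.11
shift [-491.1 -353.7   30.7] turn 120.5
```

>>> drive_tool:
  moves:
    - [[-30, -21, 2], 7, 0.3]
    - [[-60, -42, 4], 14, 0.6]
    - [[-90, -64, 6], 21, 0.6]
    - [[-120, -86, 8], 28, 0.6]
    - [[-150, -108, 10], 35, 0.6]
    - [[-180, -130, 12], 42, 0.6]
    - [[-210, -152, 14], 49, 0.6]
    - [[-240, -173, 16], 56, 0.6]
    - [[-265, -191, 17], 63, 0.6]
    - [[-290, -209, 18], 70, 0.6]
  grip_force: 60

```text
time_s: 0.93
tcp_pos: [0.4061, 0.3023, 0.2127]
eef_rot: [[-0.024, 1.0, -0.001], [1.0, 0.024, -0.0], [-0.0, -0.001, -1.0]]
contact_force: [-0.6, 0.6, 0.1]
finger_gap: 0.0339
```

```bash
python3 -c "
from h import *
to([.551,.103,.20],41.2)"
```

```text
t 0.93 p [406.1 302.3 212.7] xang 91.4 gap 33.9 F [-0.6  0.6  0.1] q6 0.48
shift [-202.7  140.1   12.7] turn 50.2
```

>>> drive_tool:
  moves:
    - [[-30, 21, 2], 7, 0.6]
    - [[-60, 42, 4], 14, 0.6]
    - [[-90, 63, 6], 21, 0.6]
    - [[-120, 84, 8], 28, 0.6]
    - [[-150, 105, 10], 35, 0.6]
    - [[-180, 125, 12], 42, 0.6]
    - [[-195, 135, 13], 48, 0.6]
    - [[-203, 140, 13], 50, 0.6]
    - [[-203, 140, 13], 50, 0.6]
    - [[-203, 140, 13], 50, 0.6]

```text
time_s: 1.77
tcp_pos: [0.5512, 0.1058, 0.1998]
eef_rot: [[0.745, 0.667, -0.001], [0.667, -0.745, 0.001], [-0.001, -0.002, -1.0]]
contact_force: [-0.5, 1.4, 0.3]
finger_gap: 0.0343
```

Run:
```python
from h import *
to([.551,.103,.056],41.2)
for n in("top","side"):
    c=robot.read_camera(n); cv2.imwrite(f"pics/{n}1.png",c["color"][:,:,::-1])
```

```text
t 1.77 p [551.2 105.8 199.8] xang 41.8 gap 34.3 F [-0.5  1.4  0.3] q6 0.9
shift [ -2.    2.2 143.8] turn 0.6
```

View pics/side1.png

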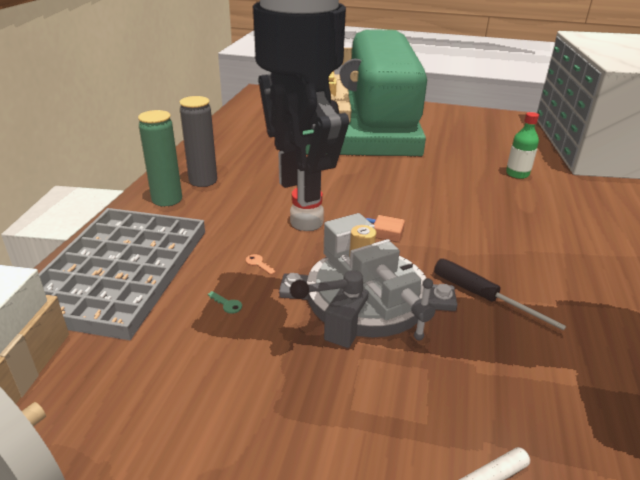

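Fingers (u≈300) hang above the ball (299,288); now descend with a wider opening, straddling it.

>>> drive_tool:
  moves:
    - [[-1, 1, 25], 0, 0.45]
    - [[-2, 2, 50], 0, 0.45]
    - [[-2, 2, 75], 0, 0.45]
    - [[-2, 2, 95], 0, 0.45]
    - [[-2, 2, 110], 0, 0.45]
    - [[-2, 2, 122], 0, 0.45]
    - [[-2, 2, 132], 0, 0.45]
    - [[-2, 2, 140], 0, 0.45]
    - [[-2, 2, 144], 0, 0.45]
    - [[-2, 2, 144], 0, 0.45]

```text
time_s: 2.7
tcp_pos: [0.5513, 0.1029, 0.0558]
eef_rot: [[0.746, 0.666, -0.001], [0.666, -0.746, -0.0], [-0.001, -0.001, -1.0]]
contact_force: [0.0, -0.2, 0.5]
finger_gap: 0.047
```

Run:
```python
from h import *
to([.551,.103,.056],41.2)
for n in("top","side"):
    c=robot.read_camera(n); crop(c,f"pics/{n}2.png",*((240,150,200,150) if n=="side" else (200,180,200,150)),4)
```

```text
t 2.7 p [551.3 102.9  55.8] xang 41.8 gap 47.0 F [ 0.  -0.2  0.5] q6 0.9
shift [-0.1 -0.2 -0.2] turn 0.6
```

View pics/side2.png

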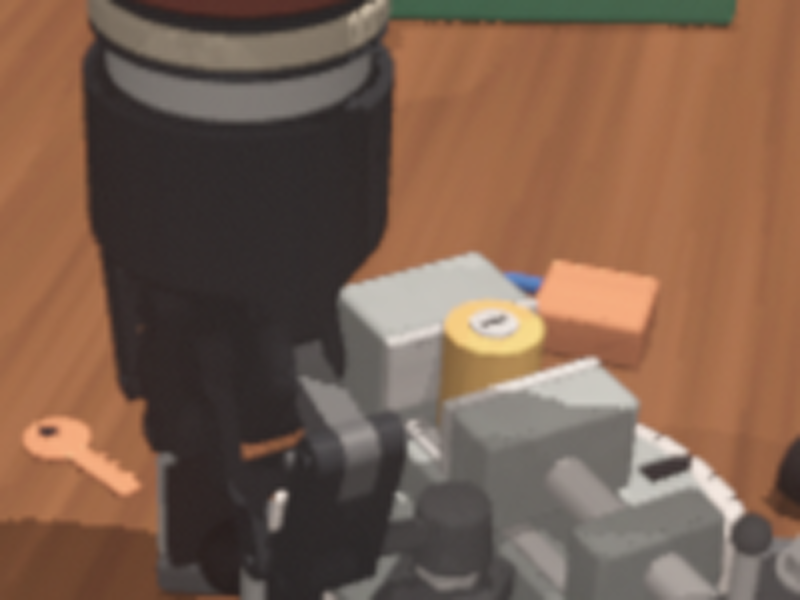

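View pics/top2.png

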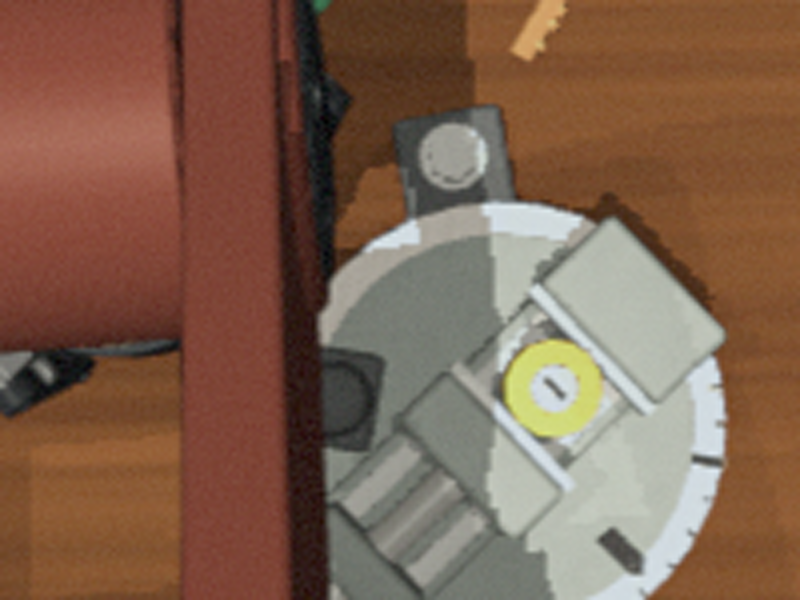

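>>> drive_tool:
  moves:
    - [[0, 0, 0], 0, 0.6]
    - [[0, 0, 0], 0, 0.6]
    - [[-0.2, -4.9, 0], -4, 0.6]
    - [[-0.7, -9.7, 0], -8, 0.6]
    - [[-1.5, -14.6, 0], -12, 0.6]
    - [[-2.7, -19.3, 0], -16, 0.6]
    - [[-4.2, -23.9, 0], -20, 0.6]
    - [[-6.1, -28.5, 0], -24, 0.6]
    - [[-8.2, -32.9, 0], -28, 0.6]
    - [[-8.2, -32.9, 0], -28, 0.6]

```text
time_s: 3.63
tcp_pos: [0.5251, 0.1218, 0.0575]
eef_rot: [[0.345, 0.939, 0.004], [0.939, -0.345, 0.0], [0.001, 0.004, -1.0]]
contact_force: [1.7, -0.9, -0.3]
finger_gap: 0.0341
```

Run:
```python
from h import *
p,R=state(); print(R.T@np.array(robot.get_obs()["contact_force"])); d=p[:2]-SC; print(np.hypot(*d),np.degrees(np.arctan2(d[1],d[0])))
```

```text
t 3.63 p [525.1 121.8  57.5] xang 69.8 gap 34.1 F [ 1.7 -0.9 -0.3] q6 0.45
[-0.28481597  1.88567268  0.31929307]
0.07002883434932444 67.68137300358309
```

>>> drive_tool:
  moves:
    - [[-0.2, -4.9, 0], -4, 0.6]
    - [[-0.7, -9.7, 0], -8, 0.6]
    - [[-1.5, -14.6, 0], -12, 0.6]
    - [[-2.7, -19.3, 0], -16, 0.6]
    - [[-4.2, -23.9, 0], -20, 0.6]
    - [[-6.1, -28.5, 0], -24, 0.6]
    - [[-8.2, -32.9, 0], -28, 0.6]
    - [[-10.6, -37.1, 0], -32, 0.6]
    - [[-13.4, -41.1, 0], -36, 0.6]
    - [[-13.4, -41.1, 0], -36, 0.6]

```text
time_s: 4.47
tcp_pos: [0.4831, 0.1241, 0.0584]
eef_rot: [[-0.27, 0.963, 0.006], [0.963, 0.27, 0.002], [0.0, 0.007, -1.0]]
contact_force: [3.0, 1.1, 2.8]
finger_gap: 0.034
```

Run:
```python
from h import *
p,R=state(); print(R.T@np.array(robot.get_obs()["contact_force"])); d=p[:2]-SC; print(np.hypot(*d),np.degrees(np.arctan2(d[1],d[0])))
c=robot.read_camera("side"); crop(c,"pics/side3.png",240,180,200,150,4)
```

```text
t 4.47 p [483.1 124.1  58.4] xang 105.7 gap 34.0 F [3.  1.1 2.8] q6 -0.16
[ 0.23360775  3.1548439  -2.82713864]
0.06888642470544944 102.91361068758133
```

View pics/side3.png

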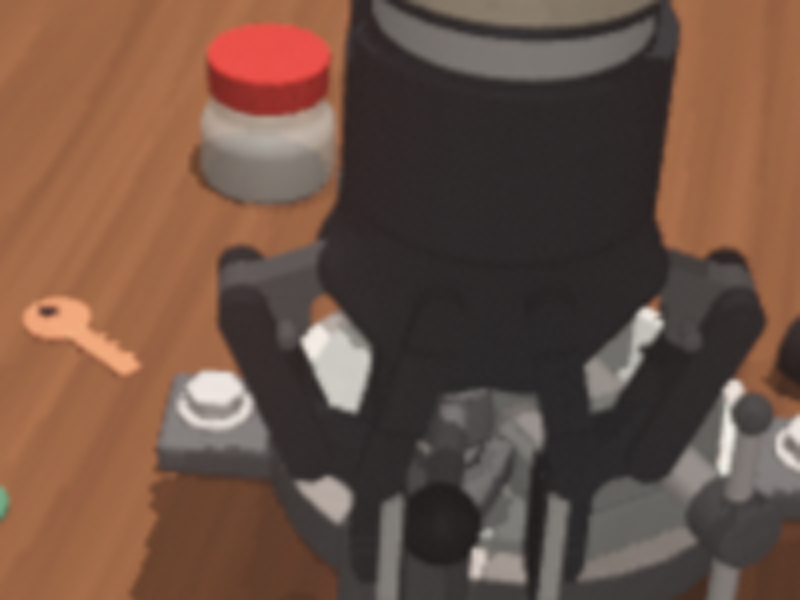

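>>> drive_tool:
  moves:
    - [[-0.2, -3, 0], -3, 0.6]
    - [[-0.4, -6, 0], -5, 0.6]
    - [[-0.4, -6, 0], -5, 0.6]
    - [[-0.4, -1, 0], -5, 0.5]
    - [[-0.4, -1, 0], -5, 0.45]
    - [[0, -1, -15], -5, 0.45]
    - [[0, 0, -35], 0, 0.4]
    - [[0, 0, -60], 0, 0.2]
    - [[0, 0, -85], 0, 0]
    - [[0, 0, -100], 0, 0]

```text
time_s: 5.35
tcp_pos: [0.4804, 0.1232, 0.1577]
eef_rot: [[-0.27, 0.963, -0.001], [0.963, 0.27, -0.001], [-0.0, -0.001, -1.0]]
contact_force: [0.7, 0.2, -0.1]
finger_gap: 0.0841
```

Run:
```python
from h import *
a=-47.2
to([*pol(C,.057,a,0)[:2],.15],a+180)
c=robot.read_camera("side"); crop(c,"pics/side4.png",240,180,200,150,4);cv2.imwrite("pics/side4f.png",c["color"][:,:,::-1])
```

```text
t 5.35 p [480.4 123.2 157.7] xang 105.6 gap 84.1 F [ 0.7  0.2 -0.1] q6 -0.16
shift [-171.6   -0.4    7.8] turn -27.2
```

View pics/side4.png

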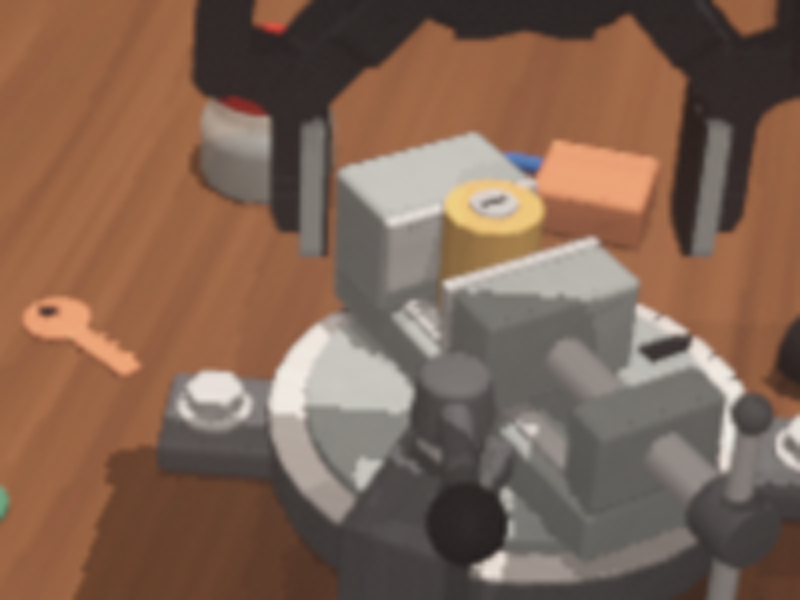

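Run:
```python
from h import *
s=dict(np.load("side0.npz"));c=dict(np.load("top0.npz"))
b=ray(s,356.75,310.75,.078)[:2];h=np.array([.4977,.0597])
print(b,np.degrees(np.arctan2(*(b-h)[::-1])),np.degrees(np.arctan2(*(b-SC)[::-1])))
P=np.array([ray(c,235+u/4,205+v/4,.082)[:2] for u,v in((470,118),(585,235),(400,188),(514,308))])
m=P.mean(0);d=(P[0]-P[2])+(P[1]-P[3]);print(m,np.hypot(*(m-C)),np.degrees(np.arctan2(*(m-C)[::-1])),np.degrees(np.arctan2(*d[::-1])))
```

```text
[0.48266929 0.12318006] 103.32107839991443 103.45274602002256
[ 0.52441421 -0.04248669] 0.05599109325386295 -48.890426981144415 -46.27224074797561
```

>>> drive_tool:
  moves:
    - [[-30, 0, 0], -5, 0]
    - [[-60, 0, 0], -11, 0]
    - [[-90, 0, 0], -17, 0]
    - [[-120, 0, 0], -23, 0]
    - [[-145, 0, 0], -27, 0]
    - [[-162, 0, 0], -27, 0]
    - [[-171, 0, 0], -27, 0]
    - [[-171, 0, 0], -27, 0]
    - [[-171, 0, 0], -27, 0]
    - [[-171, 0, 0], -27, 0]
  grip_force: 25

```text
time_s: 6.23
tcp_pos: [0.5259, -0.0401, 0.1554]
eef_rot: [[-0.679, 0.734, -0.002], [0.734, 0.679, 0.001], [0.002, -0.001, -1.0]]
contact_force: [0.7, 0.3, -0.7]
finger_gap: 0.0854
```

Run:
```python
from h import *
to([.5258,-.042,.052],133)
c=robot.read_camera("side"); crop(c,"pics/side5.png",240,120,200,150,4)
```

```text
t 6.23 p [525.9 -40.1 155.4] xang 132.7 gap 85.4 F [ 0.7  0.3 -0.7] q6 -0.96
shift [ -1.5  -1.2 103.4] turn -0.3
```

View pics/side5.png

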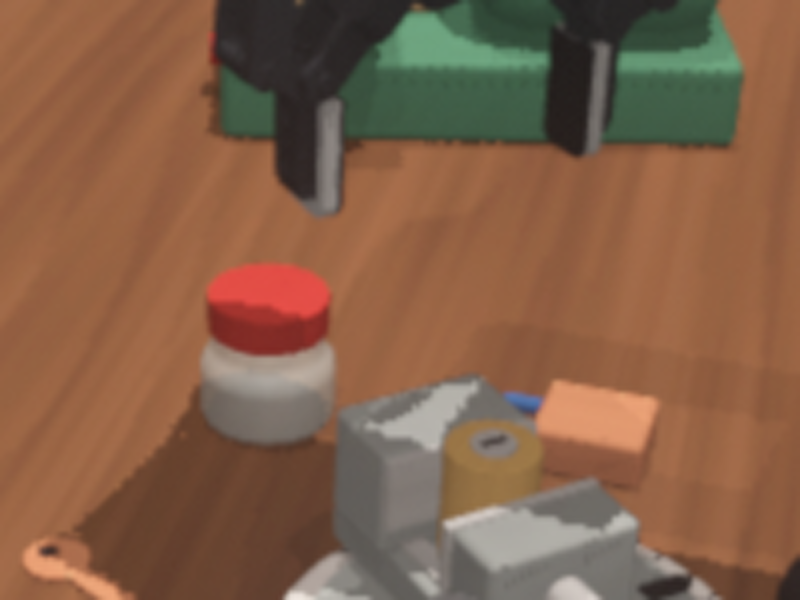

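Fingers (left tip ~(320,172), right ~(388,157)) straddle the jaw (≈(347,228)) in direction. Descend.

>>> drive_tool:
  moves:
    - [[-1, -1, 15], 0, 0]
    - [[-1.5, -1, 32], 0, 0]
    - [[-1.5, -1, 50], 0, 0]
    - [[-1.5, -1, 65], 0, 0]
    - [[-1.5, -1, 78], 0, 0]
    - [[-1.5, -1, 88], 0, 0]
    - [[-1.5, -1, 96], 0, 0]
    - [[-1.5, -1, 101], 0, 0]
    - [[-1.5, -1, 103], 0, 0]
    - [[-1.5, -1, 103], 0, 0]

```text
time_s: 7.12
tcp_pos: [0.5271, -0.0427, 0.0532]
eef_rot: [[-0.679, 0.734, -0.0], [0.734, 0.679, 0.0], [0.0, -0.0, -1.0]]
contact_force: [0.1, -0.7, 1.0]
finger_gap: 0.0854
```

>>> drive_tool:
  moves:
    - [[0, 0, 0], 0, 0.15]
    - [[0, 0, 0], 0, 0.25]
    - [[0, 0, 0], 0, 0.3]
    - [[0, 0, 0], 0, 0.34]
    - [[0, 0, 0], 0, 0.4]
    - [[0, 0, 0], 0, 0.45]
    - [[0, 0, 0], 0, 0.45]
    - [[0, 0, 0], 0, 0.45]
    - [[0, 0, 0], 0, 0.45]
    - [[0, 0, 0], 0, 0.45]
  grip_force: 25

```text
time_s: 7.95
tcp_pos: [0.5272, -0.0434, 0.054]
eef_rot: [[-0.679, 0.734, 0.0], [0.734, 0.679, -0.001], [-0.001, -0.001, -1.0]]
contact_force: [-3.1, -1.4, 5.3]
finger_gap: 0.0554
```

Run:
```python
from h import *
p,R=state();d=p[:2]-C;print(np.hypot(*d),np.degrees(np.arctan2(*d[::-1])))
c=robot.read_camera("side"); crop(c,"pics/side6.png",240,150,200,150,4)
```

```text
t 7.95 p [527.2 -43.4  54. ] xang 132.7 gap 55.4 F [-3.1 -1.4  5.3] q6 -0.96
0.05858491539856758 -47.408304758492285
```

View pics/side6.png

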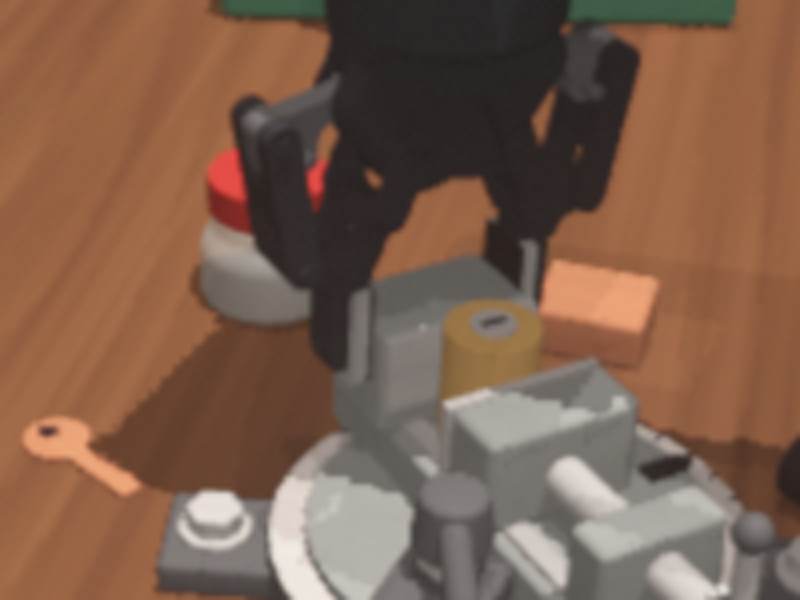

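>>> drive_tool:
  moves:
    - [[0.1, 3.1, 0], -3, 0.45]
    - [[0.3, 6.1, 0], -6, 0.45]
    - [[0.9, 10.2, 0], -10, 0.45]
    - [[1.7, 14.2, 0], -14, 0.45]
    - [[2.9, 18.1, 0], -18, 0.45]
    - [[4.3, 21.9, 0], -22, 0.45]
    - [[5.9, 25.6, 0], -26, 0.45]
    - [[7.2, 28.4, 0], -29, 0.45]
    - [[8.3, 30.1, 0], -31, 0.45]
    - [[8.3, 30.1, 0], -31, 0.45]

```text
time_s: 8.83
tcp_pos: [0.5439, -0.0167, 0.054]
eef_rot: [[-0.961, 0.277, 0.0], [0.277, 0.961, -0.001], [-0.001, -0.001, -1.0]]
contact_force: [-3.0, -2.1, 5.4]
finger_gap: 0.0556
```

Run:
```python
from h import *
p,R=state();d=p[:2]-C;print(np.hypot(*d),np.degrees(np.arctan2(*d[::-1])))
c=robot.read_camera("side"); crop(c,"pics/side7.png",280,180,200,150,4)
c=robot.read_camera("top"); crop(c,"pics/top7.png",235,205,160,150,4)
```

```text
t 8.83 p [543.9 -16.7  54. ] xang 163.9 gap 55.6 F [-3.  -2.1  5.4] q6 -1.45
0.05865396970805915 -16.284028082394116
```

View pics/side7.png

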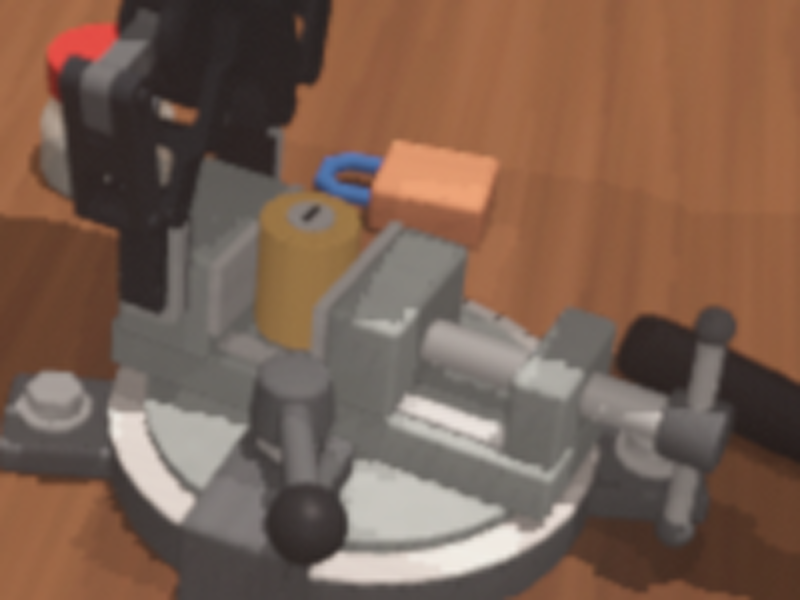

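View pics/top7.png

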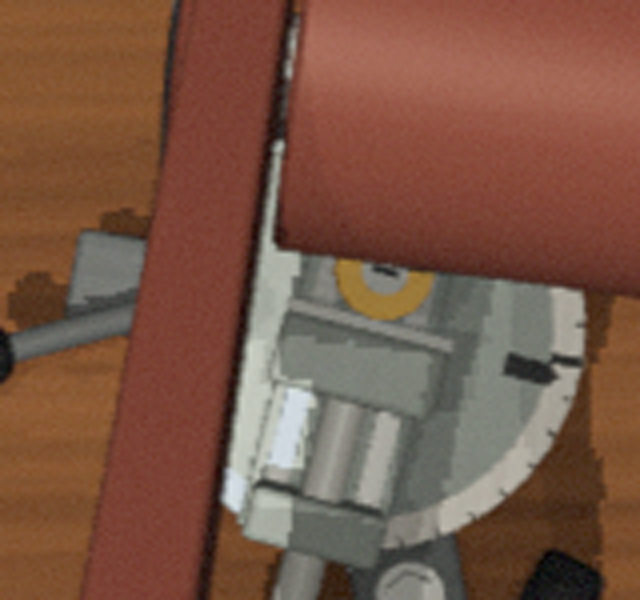

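```bash
cat >> h.py <<'E'
def swv(c,pt,zm,C=C):
    f=lambda u,v,z:(ray(c,235+u/4,205+v/4,z)[:2]-C)
    a=f(*pt,.027);b=f(*zm,.021);g=lambda d:np.degrees(np.arctan2(d[1],d[0]))
    print("pt",g(a),"zero",g(b),"sw",g(a)-g(b),np.hypot(*a),np.hypot(*b))
E
python3 - <<'E'
from h import *
c=dict(np.load("top0.npz"))
swv(c,(555,376),(567,361)); swv(c,(555,374),(568,361))
swv(c,(555,376),(567,361),C+[0.001,.001])
E
```

```text
pt -106.51312713026489 zero -101.83611833802443 sw -4.677008792240457 0.07109201365254313 0.07498611217755873
pt -105.96459688436795 zero -101.78782828127551 sw -4.176768603092441 0.07091748833510035 0.07533703290865305
pt -107.04739139780553 zero -102.4180266565083 sw -4.629364741297223 0.07233814816446181 0.07617389212041882
```

>>> drive_tool:
  moves:
    - [[0, 1, 0], -1, 0.45]
    - [[0, 2, 0], -2, 0.45]
    - [[0.1, 3, 0], -3, 0.45]
    - [[0.1, 3.9, 0], -3.8, 0.45]
    - [[0.2, 4.4, 0], -4.3, 0.45]
    - [[0.2, 4.4, 0], -4.3, 0.45]
    - [[0.2, 4.4, 0], -4.3, 0.45]
    - [[0.2, 4.4, 0], -4.3, 0.45]
    - [[0.2, 4.4, 0], -4.3, 0.45]
    - [[0.2, 4.4, 0], -4.3, 0.45]

```text
time_s: 9.77
tcp_pos: [0.5449, -0.0127, 0.054]
eef_rot: [[-0.978, 0.207, 0.0], [0.207, 0.978, -0.001], [-0.001, -0.001, -1.0]]
contact_force: [-2.4, -2.1, 5.7]
finger_gap: 0.0554
```

Run:
```python
from h import *
state()
c=robot.read_camera("top"); crop(c,"pics/top8.png",335,265,60,60,10)
```

```text
t 9.77 p [544.9 -12.7  54. ] xang 168.1 gap 55.4 F [-2.4 -2.1  5.7] q6 -1.51
```

View pics/top8.png

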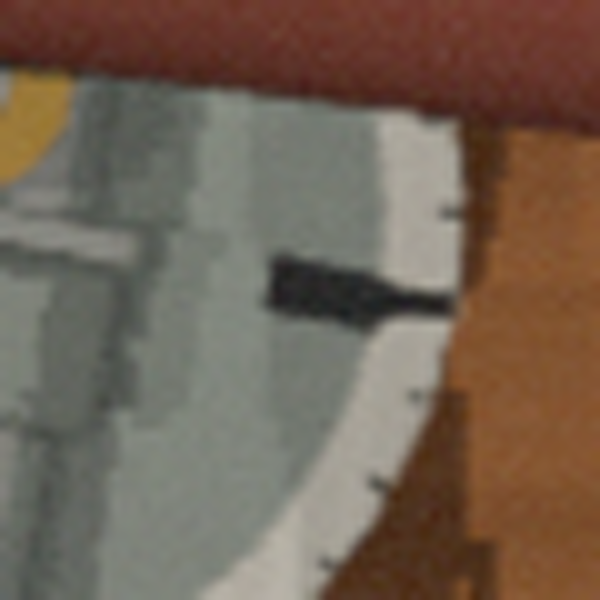

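>>> drive_tool:
  moves:
    - [[0, 0, 0], 0, 0.3]
    - [[0, 0, 0], 0, 0.2]
    - [[0, 0, 0], 0, 0.1]
    - [[0, 0, 0], 0, 0]
    - [[0, 0, 0], 0, 0]
    - [[0, 0, -10], 0, 0]
    - [[0, 0, -30], 0, 0]
    - [[0, 0, -55], 0, 0]
    - [[0, 0, -85], 0, 0]
    - [[0, 0, -105], 0, 0]
  grip_force: 60

```text
time_s: 10.65
tcp_pos: [0.5458, -0.0122, 0.1617]
eef_rot: [[-0.978, 0.207, 0.003], [0.207, 0.978, -0.0], [-0.003, 0.0, -1.0]]
contact_force: [1.3, 0.1, 0.7]
finger_gap: 0.0854
```

Run:
```python
from h import *
to(pol(SC,.069,103.4,.16),103.4)
c=robot.read_camera("top"); crop(c,"pics/top9.png",335,265,60,60,10)
c=robot.read_camera("side"); crop(c,"pics/side9.png",280,180,200,150,4)
```

```text
t 10.65 p [545.8 -12.2 161.7] xang 168.0 gap 85.4 F [1.3 0.1 0.7] q6 -1.51
shift [ 90.2 120.3   1.4] turn 64.6
```

View pics/top9.png

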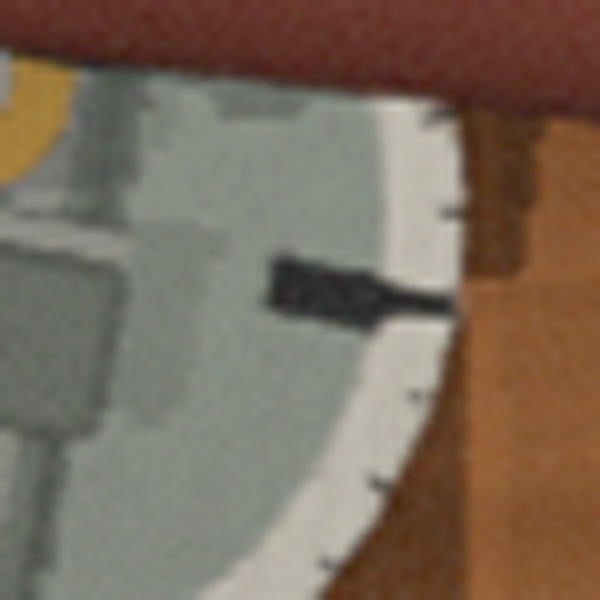

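View pics/side9.png

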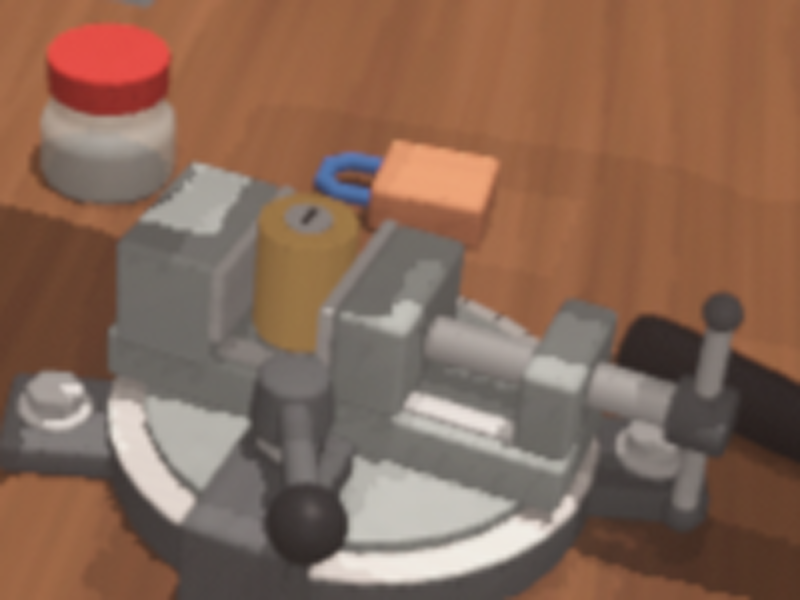

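>>> drive_tool:
  moves:
    - [[9, 12, 0], 6.5, 0.1]
    - [[20, 27, 0], 13, 0.2]
    - [[34, 45, 0], 20, 0.3]
    - [[48, 64, 0], 27, 0.45]
    - [[62, 83, 0], 34, 0.45]
    - [[75, 100, 0], 41, 0.45]
    - [[84, 112, 0], 48, 0.45]
    - [[90, 120, 0], 55, 0.45]
    - [[90, 120, 0], 61, 0.45]
    - [[90, 120, 0], 64.6, 0.45]

```text
time_s: 11.58
tcp_pos: [0.4802, 0.1246, 0.1574]
eef_rot: [[-0.229, 0.973, -0.002], [0.973, 0.229, -0.0], [0.0, -0.002, -1.0]]
contact_force: [-0.4, 0.5, -0.2]
finger_gap: 0.0468
```

Run:
```python
from h import *
to([.4825,.1235,.056],103.4)
```

```text
t 11.58 p [480.2 124.6 157.4] xang 103.3 gap 46.8 F [-0.4  0.5 -0.2] q6 -0.12
shift [ -1.7   2.1 101.4] turn -0.1
```

>>> drive_tool:
  moves:
    - [[-1, 1, 15], 0, 0.45]
    - [[-1.7, 2, 32], 0, 0.45]
    - [[-1.7, 2, 50], 0, 0.45]
    - [[-1.7, 2, 65], 0, 0.45]
    - [[-1.7, 2, 78], 0, 0.45]
    - [[-1.7, 2, 88], 0, 0.45]
    - [[-1.7, 2, 96], 0, 0.45]
    - [[-1.7, 2, 101], 0, 0.52]
    - [[-1.7, 2, 101], 0, 0.6]
    - [[-1.7, 2, 101], 0, 0.6]

```text
time_s: 12.42
tcp_pos: [0.4839, 0.1227, 0.0574]
eef_rot: [[-0.232, 0.973, -0.0], [0.973, 0.232, 0.0], [0.0, 0.0, -1.0]]
contact_force: [1.2, -0.4, 0.7]
finger_gap: 0.0345
```

Run:
```python
from h import *
to([.4825,.1235,.056],103.4)
p,R=state();d=p[:2]-SC;print(np.hypot(*d),np.degrees(np.arctan2(*d[::-1])))
o=robot.get_obs();print(R.T@o["contact_force"],o["wrist_torque"])
c=robot.read_camera("side"); crop(c,"pics/side10.png",280,180,200,150,4)
```

```text
t 12.42 p [483.9 122.7  57.4] xang 103.4 gap 34.5 F [ 1.2 -0.4  0.7] q6 -0.13
shift [ 1.1 -1.2  1.4] turn 0.0
t 12.42 p [483.9 122.7  57.4] xang 103.4 gap 34.5 F [ 1.2 -0.4  0.7] q6 -0.13
0.06734139629011332 102.49843246912084
[-0.61941797  1.04999474 -0.72690551] [-0.04027191  0.00101416  0.03226638]
```

View pics/side10.png

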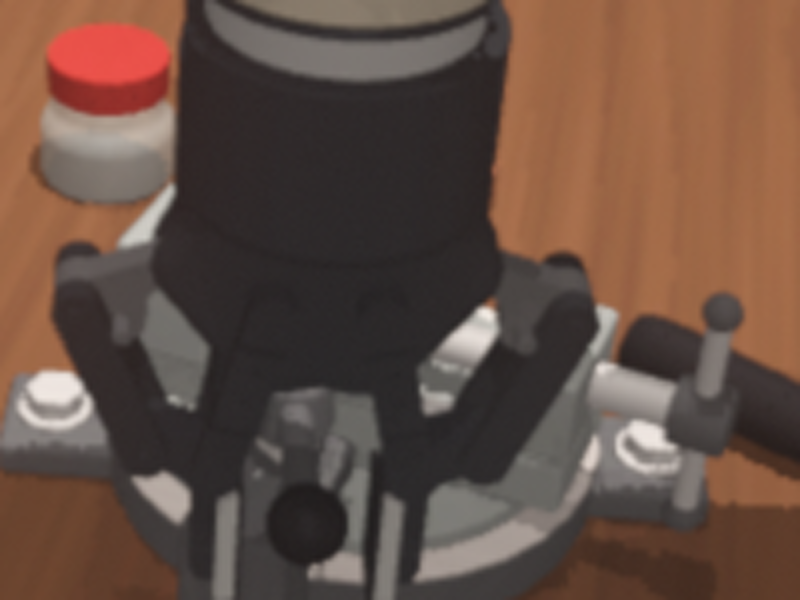

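>>> drive_tool:
  moves:
    - [[0.5, 2.5, 0], 2, 0.6]
    - [[0.8, 5, 0], 4, 0.6]
    - [[0.8, 8.5, 0], 7, 0.6]
    - [[0.9, 12, 0], 10, 0.6]
    - [[0.6, 15.7, 0], 13, 0.6]
    - [[0.2, 19.3, 0], 16, 0.6]
    - [[-0.3, 21.6, 0], 18, 0.6]
    - [[-0.7, 23.9, 0], 20, 0.6]
    - [[-0.7, 23.9, 0], 20, 0.6]
    - [[-0.7, 23.9, 0], 20, 0.6]

```text
time_s: 13.3
tcp_pos: [0.5065, 0.1273, 0.0574]
eef_rot: [[0.113, 0.994, -0.001], [0.994, -0.113, -0.001], [-0.001, -0.001, -1.0]]
contact_force: [-2.4, -1.7, 1.2]
finger_gap: 0.0341
```

```bash
cat >> h.py <<'E'
def tight():
    p,R=state();d=p[:2]-SC;print("r",np.hypot(*d),"ang",np.degrees(np.arctan2(*d[::-1])))
    o=robot.get_obs();print("Ftool",np.round(R.T@o["contact_force"],2),"Tq",np.round(o["wrist_torque"],3))
E
python3 -c "
from h import *
tight()"
```

```text
t 13.3 p [506.5 127.3  57.4] xang 83.5 gap 34.1 F [-2.4 -1.7  1.2] q6 0.23
r 0.07074786722173709 ang 83.49331914624663
Ftool [-1.96 -2.24 -1.18] Tq [-0.233  0.347  0.018]
```

>>> drive_tool:
  moves:
    - [[0, 1.8, 0], 1.5, 0.6]
    - [[-0.1, 3.7, 0], 3, 0.6]
    - [[-0.2, 5.5, 0], 4.5, 0.6]
    - [[-0.4, 7.3, 0], 6, 0.6]
    - [[-0.6, 9.1, 0], 7.5, 0.6]
    - [[-0.9, 11, 0], 9, 0.6]
    - [[-1.2, 12.8, 0], 10.5, 0.6]
    - [[-1.5, 14.6, 0], 12, 0.6]
    - [[-1.7, 15.5, 0], 12.8, 0.6]
    - [[-1.9, 16.2, 0], 13.4, 0.6]

```text
time_s: 14.13
tcp_pos: [0.5229, 0.1239, 0.0572]
eef_rot: [[0.342, 0.94, -0.001], [0.94, -0.342, 0.0], [-0.0, -0.001, -1.0]]
contact_force: [-3.0, -0.4, -0.9]
finger_gap: 0.0341
```

```bash
python3 -c "
from h import *
tight()"
```

```text
t 14.13 p [522.9 123.9  57.2] xang 70.0 gap 34.1 F [-3.  -0.4 -0.9] q6 0.45
r 0.0712258800412584 ang 69.94341769286144
Ftool [-1.42 -2.62  0.9 ] Tq [-0.104  0.388  0.01 ]
```

>>> drive_tool:
  moves:
    - [[0, 1, 0], 0.8, 0.6]
    - [[0, 2, 0], 1.6, 0.6]
    - [[-0.1, 2.9, 0], 2.4, 0.6]
    - [[-0.2, 3.9, 0], 3.2, 0.6]
    - [[-0.3, 4.9, 0], 4, 0.6]
    - [[-0.4, 5.9, 0], 4.8, 0.6]
    - [[-0.5, 6.8, 0], 5.6, 0.6]
    - [[-0.6, 7.8, 0], 6.4, 0.6]
    - [[-0.8, 8.8, 0], 7.2, 0.6]
    - [[-1, 9.8, 0], 8, 0.6]

```text
time_s: 14.97
tcp_pos: [0.5319, 0.1197, 0.0572]
eef_rot: [[0.47, 0.882, -0.0], [0.882, -0.47, 0.0], [0.0, -0.001, -1.0]]
contact_force: [-3.4, 1.6, -2.5]
finger_gap: 0.0339
```

```bash
python3 -c "
from h import *
tight()"
```

```text
t 14.97 p [531.9 119.7  57.2] xang 61.9 gap 33.9 F [-3.4  1.6 -2.5] q6 0.58
r 0.07105515916265862 ang 61.98344014474923
Ftool [-0.2  -3.73  2.52] Tq [0.148 0.527 0.019]
```

>>> drive_tool:
  moves:
    - [[0, 1, 0], 0.8, 0.6]
    - [[0, 2, 0], 1.6, 0.6]
    - [[-0.1, 2.9, 0], 2.4, 0.6]
    - [[-0.2, 3.9, 0], 3.2, 0.6]
    - [[-0.3, 4.9, 0], 4, 0.6]
    - [[-0.4, 5.9, 0], 4.8, 0.6]
    - [[-0.5, 6.8, 0], 5.6, 0.6]
    - [[-0.6, 7.8, 0], 6.4, 0.6]
    - [[-0.8, 8.8, 0], 7.2, 0.6]
    - [[-1, 9.8, 0], 8, 0.6]

```text
time_s: 15.8
tcp_pos: [0.5397, 0.1146, 0.0572]
eef_rot: [[0.589, 0.808, -0.001], [0.808, -0.589, 0.001], [0.0, -0.002, -1.0]]
contact_force: [-4.7, 3.4, -1.3]
finger_gap: 0.0346
```

```bash
python3 -c "
from h import *
tight()"
```

```text
t 15.8 p [539.7 114.6  57.2] xang 53.9 gap 34.6 F [-4.7  3.4 -1.3] q6 0.71
r 0.07082536385333835 ang 54.44796867131384
Ftool [-0.   -5.75  1.27] Tq [ 0.64   0.75  -0.025]
```

>>> drive_tool:
  moves:
    - [[0, 1, 0], 0.8, 0.6]
    - [[0, 2, 0], 1.6, 0.6]
    - [[-0.1, 2.9, 0], 2.4, 0.6]
    - [[-0.2, 3.9, 0], 3.2, 0.6]
    - [[-0.3, 4.9, 0], 4, 0.6]
    - [[-0.4, 5.9, 0], 4.8, 0.6]
    - [[-0.5, 6.8, 0], 5.6, 0.6]
    - [[-0.6, 7.8, 0], 6.4, 0.6]
    - [[-0.8, 8.8, 0], 7.2, 0.6]
    - [[-1, 9.8, 0], 8, 0.6]

```text
time_s: 16.63
tcp_pos: [0.5463, 0.109, 0.057]
eef_rot: [[0.696, 0.718, -0.003], [0.718, -0.696, 0.003], [0.0, -0.004, -1.0]]
contact_force: [-6.7, 7.1, -0.9]
finger_gap: 0.0341
```

```bash
python3 -c "
from h import *
tight()"
```

```text
t 16.63 p [546.3 109.   57. ] xang 45.9 gap 34.1 F [-6.7  7.1 -0.9] q6 0.84
r 0.07062479374102724 ang 47.361232636862596
Ftool [ 0.42 -9.72  0.96] Tq [ 1.006  0.916 -0.04 ]
```

>>> drive_tool:
  moves:
    - [[0, 0.5, 0], 0.4, 0.6]
    - [[0, 1, 0], 0.8, 0.6]
    - [[0, 1.5, 0], 1.2, 0.6]
    - [[0, 2, 0], 1.6, 0.6]
    - [[-0.1, 2.4, 0], 2, 0.6]
    - [[-0.1, 2.9, 0], 2.4, 0.6]
    - [[-0.1, 3.4, 0], 2.8, 0.6]
    - [[-0.1, 3.9, 0], 3.2, 0.6]
    - [[-0.2, 4.4, 0], 3.6, 0.6]
    - [[-0.2, 4.9, 0], 4, 0.6]

```text
time_s: 17.47
tcp_pos: [0.5494, 0.1059, 0.057]
eef_rot: [[0.744, 0.668, -0.003], [0.668, -0.744, 0.003], [-0.0, -0.005, -1.0]]
contact_force: [-6.9, 7.3, -0.2]
finger_gap: 0.0341
```

```bash
python3 -c "
from h import *
tight()"
```

```text
t 17.47 p [549.4 105.9  57. ] xang 41.9 gap 34.1 F [-6.9  7.3 -0.2] q6 0.9
r 0.07058656906813089 ang 43.830441189430324
Ftool [ -0.29 -10.06   0.28] Tq [1.168 0.997 0.003]
```

>>> drive_tool:
  moves:
    - [[0, 0.5, 0], 0.4, 0.6]
    - [[0, 1, 0], 0.8, 0.6]
    - [[0, 1.5, 0], 1.2, 0.6]
    - [[0, 2, 0], 1.6, 0.6]
    - [[-0.1, 2.4, 0], 2, 0.6]
    - [[-0.1, 2.9, 0], 2.4, 0.6]
    - [[-0.1, 3.4, 0], 2.8, 0.6]
    - [[-0.1, 3.9, 0], 3.2, 0.6]
    - [[-0.2, 4.4, 0], 3.6, 0.6]
    - [[-0.2, 4.9, 0], 4, 0.6]

```text
time_s: 18.3
tcp_pos: [0.5523, 0.1025, 0.0569]
eef_rot: [[0.789, 0.614, -0.004], [0.614, -0.789, 0.004], [-0.0, -0.006, -1.0]]
contact_force: [-7.8, 9.4, 0.0]
finger_gap: 0.0344
```

```bash
python3 -c "
from h import *
tight()"
```

```text
t 18.3 p [552.3 102.5  56.9] xang 37.9 gap 34.4 F [-7.8  9.4  0. ] q6 0.96
r 0.07048842264365174 ang 40.24497660078556
Ftool [ -0.42 -12.2    0.03] Tq [ 1.409  1.111 -0.025]
```

>>> drive_tool:
  moves:
    - [[0, -3, 0], 0, 0.6]
    - [[0, -6, 0], 0, 0.55]
    - [[0, -6, 0], 0, 0.45]
    - [[0, -6, 0], 0, 0.45]
    - [[0, -6, 0], 0, 0.45]
    - [[0, -6, -10], 0, 0.45]
    - [[0, -6, -30], 0, 0.45]
    - [[0, -6, -60], 0, 0.45]
    - [[0, -6, -95], 0, 0.45]
    - [[0, -6, -130], 0, 0.45]

```text
time_s: 19.13
tcp_pos: [0.5502, 0.1045, 0.1891]
eef_rot: [[0.788, 0.616, -0.0], [0.616, -0.788, -0.0], [-0.0, 0.0, -1.0]]
contact_force: [0.1, -0.0, -0.1]
finger_gap: 0.0469
```

>>> drive_tool:
  moves:
    - [[10, -25, 0], 0, 0.45]
    - [[20, -50, 0], 0, 0.45]
    - [[30, -80, 0], 0, 0.45]
    - [[30, -110, 0], 0, 0.45]
    - [[30, -140, 0], 0, 0.45]
    - [[30, -170, 0], 0, 0.45]
    - [[30, -190, 0], 0, 0.45]
    - [[30, -200, 0], 0, 0.45]
    - [[30, -200, 0], 0, 0.45]
    - [[30, -200, 0], 0, 0.45]

```text
time_s: 19.97
tcp_pos: [0.4514, 0.2808, 0.188]
eef_rot: [[0.787, 0.617, 0.002], [0.617, -0.787, -0.0], [0.001, 0.001, -1.0]]
contact_force: [0.9, 0.2, -0.6]
finger_gap: 0.0469
```

Run:
```python
from h import *
state()
c=robot.read_camera("top"); cv2.imwrite("pics/top11.png",c["color"][:,:,::-1]);crop(c,"pics/top11c.png",235,205,160,150,4)
```

```text
t 19.97 p [451.4 280.8 188. ] xang 38.1 gap 46.9 F [ 0.9  0.2 -0.6] q6 1.33
```

View pics/top11.png

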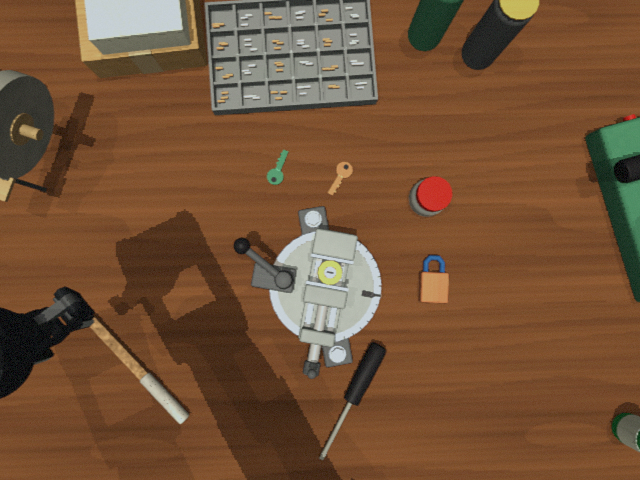

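View pics/top11c.png

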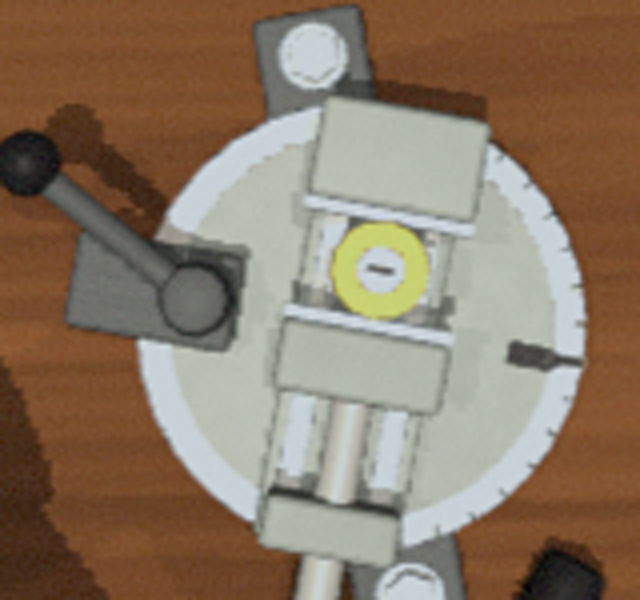

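Run:
```python
from h import *
c=robot.read_camera("top"); crop(c,"pics/top12.png",335,265,60,60,10)
b=ray(c,235+29/4,205+162/4,.078)[:2]
h=np.array([.4984,.0551]);g=lambda d:np.degrees(np.arctan2(d[1],d[0]))
print(g(b-SC),g(b-h))
```

```text
47.82108367867256 48.79860623314965
```

View pics/top12.png

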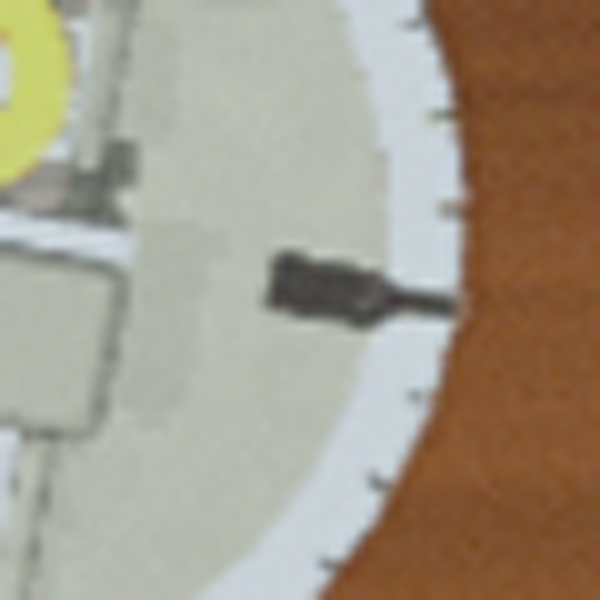

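```bash
python3 -c "
from bench import robot
print(robot.job_done())"
```

```text
the job is handed in; nothing more can be done
None
```

I slackened the clamp, set the vise on its zero line, tightened the handle again and handed the job in at about 20 s. No verdict was reported.

- **Slackening:** I turned the handle about 62° (1.09 rad) anticlockwise, more than the 0.9 rad that always frees the screw.
- **Zero line:** I gripped the rear jaw and swung the vise about 35.5° from its starting angle of about -0.62 rad. The last top view shows the pointer tip and the long line meeting, well within 1 to 2°, and it did not shift when I let go or when I tightened.
- **Tightening:** I pushed the ball clockwise without gripping it. The push rose from about 3 N slack through 5.8, 9.7 and 10.1 N to a last reading of 12.2 N square on the ball.
- **At hand-in:** The gripper was clear of everything. In the last top view the items in frame lay where they started.

**Disagreement:** the two estimates of clamping force differ. The 12.2 N push suggests about 85 N, while the angle turned since the screw touched (about 22°) suggests about 65 N. Both are inside 42 to 112 N, and the force readings carried noise of roughly 0.5 to 1 N.

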